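# Snap a controller board onto its barbed standoffs in an open instrument case

### The arm

A 7-joint arm with a two-finger parallel gripper is mounted at the origin on the work surface. World frame = base frame: x ahead of the robot, y to its left, z up, the work surface at z = 0. Lengths are in m, angles in rad, forces in N, time in s.
With the tool pointing down it reaches from about 0.4 to 0.85 m from the base axis. Payload 4.5 kg.
Tool frame: the origin (TCP) lies at the very end of the fingers, on their centre line; the grasp point (between the pads) lies 19 mm behind it (r.grip_depth is the z of the grasp point in the tool frame, in m); z points along the fingers, y is the line along which they close (so a half turn about z gives the same grasp; the last joint's range is limited). The gripper opens to 88 mm and grips with 3 to 60 N. Pads are 18 mm wide; open, the fingers measure 123 mm over their backs; the gripper's body (75 mm by 187 mm) begins 45 mm behind the grasp point.
Start: joints at [1.264, 0.689, -0.195, 1.565, 0.157, 0.902, -0.215], TCP at [0.209, -0.589, 0.239] pointing down, gripper open.
Joint ranges: [-3.01, 3.01], [-0.46, 2.08], [-1.47, 1.51], [0.13, 2.56], [-1, 4.14], [0.04, 2.09], [-2.66, 2.66]. Speed limits (rad/s): [2.57, 2.57, 3.14, 3.14, 3.14, 3.14, 3.14].

### API

Orientations are given as a unit quaternion [x, y, z, w].
In Python, from plant import r, viewer, finish_job gives the robot as it stands (r), with the cameras (viewer) and the job as plain functions.
- The arm moves only by the shell command python3 steer.py FILE [FORCE], which reads ROWS from the file FILE. ROWS is a JSON list of rows, 1 to 10 of them, each an object with the fields aperture (the opening from 0.0 (shut) to 1.0 (fully open)), trans (a list: dx, dy, dz in normalised numbers (1 is 0.8 m)), rot (a list: a rotation vector rx, ry, rz in parts of the range, where 1.0 means 45 degrees); a field left out counts as zero (the opening has to be given); each row is the pose to reach, as a shift and turn from the pose commanded when the command began, along the tool's axes at that moment; what a row does not reach only later rows make up. A row lasts 1/10 s, in which the tool goes at most 0.05 m and 0.15 rad, less where a joint would pass 70% of its speed; a pose out of reach is approached as far as the arm can. The fingers move at their own pace and stop on an object; FORCE is the grip in N (left out, the last holds). Time passes only in rows, so rows that do not move let the fingers close. It prints the time, the measured TCP pose, the force, the opening and the grip force at its end. Shift and turn numbers lie between -1 and 1, and a call with a number outside is refused. Input that does not fit is refused with a message, and nothing moves.
- r.get_state(): the state, without advancing time (a new reading comes with each control period).
- viewer.snapshot(name): name is "side" or "top"; returns the picture (480x640x3 uint8, red, green, blue); there is no depth.
- viewer.camera_params(name): a dict with "fx", "fy", "cx", "cy" (pixels), "k1" (the pictures are not rectified: a ray, as slopes to the right and down, at radius r is drawn at 1 + k1 r^2 times it, then the intrinsics apply), "rvec" (rotation vector, rad) and "tvec" (3), from world to camera coordinates, as OpenCV has them. Camera axes: x right, y down, z forward; pixel columns grow to the right and rows downward; lengths in m; the calibration is good to about 2 mm. A picture is of the moment at which its call begins. camera_params takes no time and is no camera call.
- finish_job(): hands the job in; it is judged then, once.
The state is a dict: "clock": time; "q": joint angles; "qd": joint speeds; "joint_torque": joint torques, N m; "tool_pos": TCP position; "eef_rot": TCP orientation; "contact_force": force on the tool from outside, world axes, zero at the start; "moment": the same for the moment, N m; "opening": opening from 0.0 (shut) to 1.0 (fully open); "finger_force": force on a finger pad.
Only numpy, scipy, OpenCV 4.12 (cv2) and the standard library are available. Lean on these libraries where they do the work, as an engineer would, in place of code of your own. Each camera call takes 0.05 s, during which the arm holds its last target. There are 200 camera calls.

### The job

Refit the loose circuit board into the open lower case: set it over the four snap-in standoffs with its screw terminals towards the cable notch, then press it down beside each post until every one has clicked through and its barbs hold the board. Feel for the clicks, as the length of the standoffs is not known: the board cracks if more than 32 N in all bears between it and the case (a push of 15 N beside a post is safe, driving all four posts at once is not). Let go at the end, and leave the things standing around where they are.

Things in the scene. Friction and masses are not known exactly. Their poses are not given: they have to be found in the camera images.
- board: Green circuit board, 114 (x) by 72 (y) by 3 mm thick, about 0.2 kg, face up on a dark foam pad (150 x 110, 8 mm high on the bench). Origin: centre of its underside; +x points along its length to the green screw terminals, z up. Four 7 mm holes at x = +-47, y = +-28. The bands |y| > 17 mm along both long edges carry no parts and may be pressed.
- block (a point): Centre of the top face of the board's black potted transformer, 34 (board x) by 30 (board y) by 24 mm high, in the middle of the board: solid, good to grip across its 30 mm. Other tall parts: terminal strip 10 x 32 x 10 mm high centred at board x = +50; two capacitors 10 mm across, 16 mm high at x = -43 and -30, y = 0.
- shell: Lower half of a beige instrument case, 154 (x) by 116 (y) mm, walls 3 mm, rim 30 mm over the bench, clamped in a low bench holder (clamp screw out to x = -113): it does not move. Origin: on the bench under its middle. +x points to the end wall with the 44 mm wide cable notch. Four white standoffs inside at x = +-47, y = +-28; the seated board has 17 mm clear to the walls in x, 19 mm in y.
- foot1 (a point): Foot of the case's +x +y standoff, for hole1: on its axis, on the case's inside floor, 9 mm over the bench. Standoffs come in several lengths: the hard shoulders here stand 8 to 22 mm above the feet, not known better, all four alike. They do not yield.
- foot2 (a point): Foot of the +x -y standoff, for hole2. Each standoff, above its shoulder: 5 mm neck; arrow head with two springy barbs towards +-y, 10 mm wide over its flat lip 4.6 mm above the shoulder, 4.5 mm wide at 8 mm; tip 1.6 mm wide at 11 mm. A board let down over the heads rests on the barbs, underside 6 mm above the shoulders (11 mm if it stands on a tip).
- foot3 (a point): Foot of the -x +y standoff, for hole3. Squeezing one post's barbs in takes 6 to 8 N there over 1.5 mm of travel (pushing beside one post on an almost free board 5 to 12 N); then it gives way, the board drops 3 to 5 mm onto the shoulder and the barbs spring out over it. Further pushing meets a hard stop.
- foot4 (a point): Foot of the -x -y standoff, for hole4. A post that has not clicked pushes its corner back up when let go; the far corner lifts while one is pressed. The load that cracks the board is the sum of all contact forces between board and case: a push of 15 N beside one post stays below 32 N, driving all four posts at once takes more.
- skirt1 (a joint): Springy skirt (16 mm across) round the shoulder of the +x +y standoff: how far it is pressed down (m). 0 free, its top 2.6 mm above the shoulder; about 0.001 with the post clicked and the board let go, held between barbs and skirt; 0.0026 pressed flat to the shoulder. 0.6 N to start moving, 1.8 N flat.
- skirt2 (a joint): The same for the +x -y standoff.
- skirt3 (a joint): The same for the -x +y standoff.
- skirt4 (a joint): The same for the -x -y standoff.
- hole1 (a point): Centre of the board's +x +y hole (7 mm), on the underside of the board.
- hole2 (a point): Centre of the board's +x -y hole (7 mm), on the underside of the board.
- hole3 (a point): Centre of the board's -x +y hole (7 mm), on the underside of the board.
- hole4 (a point): Centre of the board's -x -y hole (7 mm), on the underside of the board.
- spool: Bystander: blue solder-wire spool standing on end, 60 mm across, 34 mm high, origin under its centre.
- bottle: Bystander: small amber bottle with brass cap, 44 mm across, 85 mm high, origin under its centre.
- cover: Bystander: the case's beige top cover lying on the bench, 154 x 116 x 27 mm, origin under its centre.
- driver: Bystander: screwdriver lying on the bench, 160 mm long along its x.

How it is judged:
By the outcome, as a careful person would: the job done as asked, in the order asked, and still so for the second after the job is handed in, with the robot touching nothing.
It also fails if it takes over 61 s, if anything falls off the work surface, if the arm or the gripper's body presses on something with over 40 N, if the wrist force passes 120 N, or if a joint passes its speed limit or range.

## Working session

There is one attempt and no reset: what is moved stays moved. The work goes in short steps, Python scripts to look and compute and a shell command to move; the robot and the scene stay as the last step left them, time stands still between calls to the robot, and variables do not carry over. Pictures are saved under pics/ and viewed, at most 10 in all, crops included, and the job is handed in when it is done.

```bash
ls; mkdir -p pics
python3 - <<'E'
from plant import r, viewer, finish_job
import cv2
for n in("side","top"):
    cv2.imwrite(f"pics/{n}0.png",viewer.snapshot(n)[:,:,::-1]); print(viewer.camera_params(n))
print(r.get_state(), r.grip_depth)
E
```

```text
pics
plant.py
steer.py
{'fx': 500.41869971759127, 'fy': 500.41869971759127, 'cx': 317.03806839794004, 'cy': 244.03400278024284, 'k1': -0.049952251071370274, 'rvec': array([ 2.25773726, -0.17159409,  0.06512321]), 'tvec': array([-0.57763775,  0.10213095,  1.06214604])}
{'fx': 493.2082060716799, 'fy': 493.2082060716799, 'cx': 321.97133629678183, 'cy': 236.37278416512603, 'k1': -0.026305526038726545, 'rvec': array([ 2.17834192, -2.12188818,  0.14723208]), 'tvec': array([-0.00587211,  0.58554651,  1.31043809])}
{'clock': 0.1, 'q': array([ 1.26378824,  0.68991299, -0.19453039,  1.56622381,  0.1572761 ,
        0.90249405, -0.21509002]), 'qd': array([ 0.00225442, -0.00092808, -0.00226765, -0.00201782,  0.00012118,
        0.00084546,  0.00210583]), 'joint_torque': array([-3.04800487e-03, -5.28499961e+01, -1.27175085e+00, -1.53837186e+01,
       -5.26758889e-02,  1.97243950e-03,  5.56621126e-05]), 'tool_pos': array([ 0.20868812, -0.58853373,  0.23798677]), 'eef_rot': array([ 9.85509429e-01,  1.69618648e-01, -1.85322862e-04, -8.03760352e-04]), 'contact_force': array([0.33632906, 0.34209754, 0.53736536]), 'moment': array([-0.0128519 , -0.01315172, -0.03840585]), 'finger_force': 0.0, 'opening': 1.0006960620591814} -0.0187
```

View pics/side0.png

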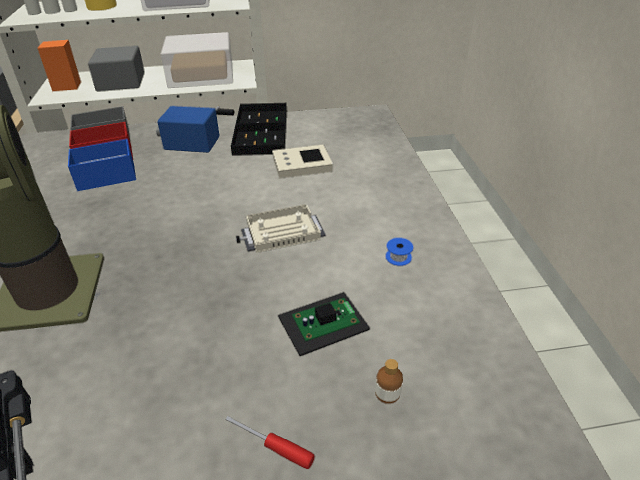

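View pics/top0.png

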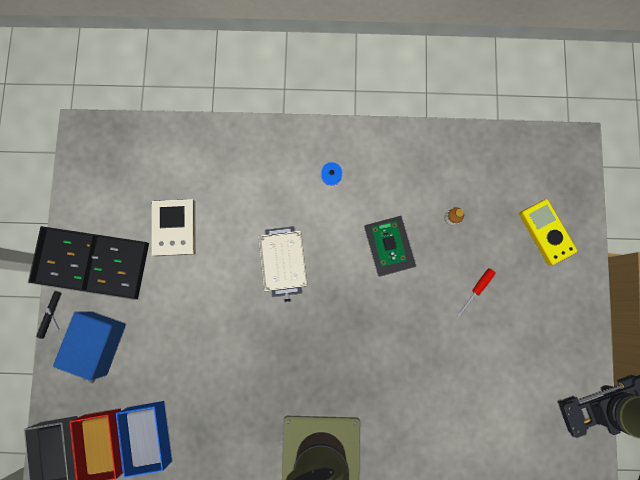

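Side view: case around (283,228), board around (325,318). Top view: case around (284,263) with the clamp screw at (287,298), so its +x is up; board around (390,245) with the terminals up. Next, enlarged crops.

Run:
```python
import cv2,numpy as np
s=cv2.imread("pics/side0.png");t=cv2.imread("pics/top0.png")
def c(i,x,y,w,h,k):return cv2.resize(i[y:y+h,x:x+w],None,fx=k,fy=k,interpolation=cv2.INTER_CUBIC)
a=np.hstack([c(t,250,220,66,50,6),c(t,362,220,66,50,6)])
A=np.hstack([c(t,254,223,57,82,7),c(t,361,210,57,82,7)])
cv2.imwrite("pics/topc.png",A)
B=np.vstack([c(s,235,200,100,54,5.5),c(s,274,288,100,54,5.5)])
cv2.imwrite("pics/sidec.png",B);print(A.shape,B.shape)
```

```text
(574, 798, 3) (594, 550, 3)
```

View pics/topc.png

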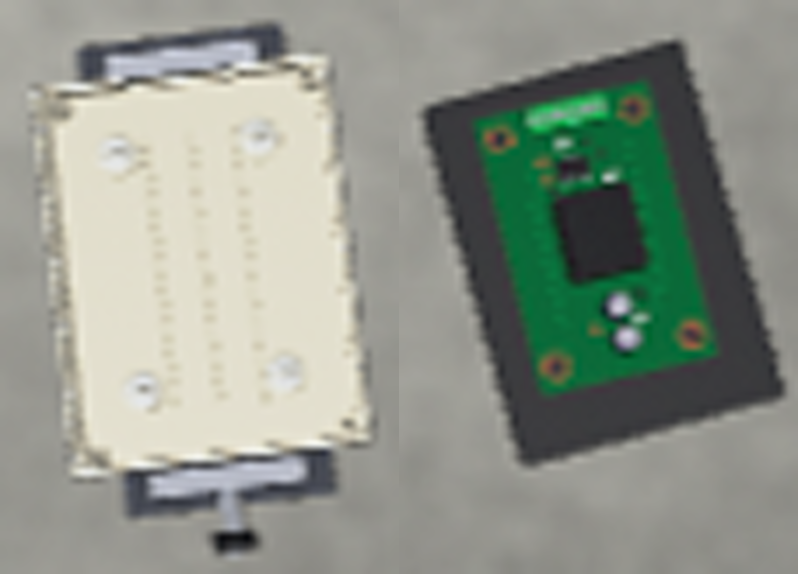

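View pics/sidec.png

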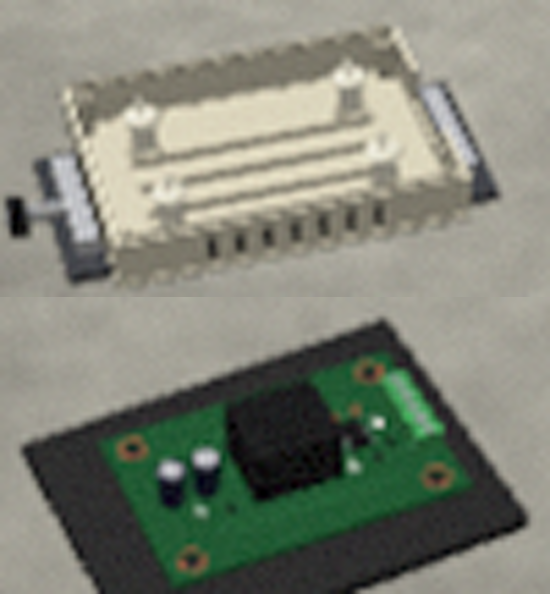

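Top crop: holes at (499,139), (632,108), (556,367) and (692,334); standoffs at (116,153), (259,139), (142,391) and (285,373). Side crop: holes at (369,372), (436,476), (132,447) and (191,559); post heads at (349,75), (381,148), (140,112) and (167,188).

```bash
cat > h.py <<'E'
import cv2,numpy as np
from plant import r, viewer, finish_job
from scipy.optimize import least_squares
P={n:viewer.camera_params(n) for n in("top","side")}
def proj(n,X):
    p=P[n];K=np.array([[p['fx'],0,p['cx']],[0,p['fy'],p['cy']],[0,0,1.]])
    return cv2.projectPoints(np.atleast_2d(np.float64(X)),p['rvec'],p['tvec'],K,np.array([p['k1'],0,0,0]))[0][:,0]
def up(pts,x0,y0,k,ox=0,oy=0):
    a=np.float64(pts)-[ox,oy]; return (a+.5)/k-.5+[x0,y0]
def pose(p,L):
    c,s=np.cos(p[3]),np.sin(p[3]); return L@np.array([[c,s,0],[-s,c,0],[0,0,1]])+p[:3]
H=np.array([[47,28,0],[47,-28,0],[-47,28,0],[-47,-28,0]])/1000.
def fit(top,side,L=H,x0=(.6,0,.02,0)):
    f=lambda p:np.r_[(proj("top",pose(p,L))-top).ravel(),(proj("side",pose(p,L))-side).ravel()]
    s=least_squares(f,x0,x_scale=[.01,.01,.01,.1]);return s.x,s.fun.reshape(-1,2)
E
python3 - <<'E'
from h import *
np.set_printoptions(precision=4,suppress=True)
bt=up([(499,139),(632,108),(556,367),(692,334)],361,210,7,399)
bs=up([(369,372),(436,476),(132,447),(191,559)],274,288,5.5,0,297)
st=up([(116,153),(259,139),(142,391),(285,373)],254,223,7)
ss=up([(349,75),(381,148),(140,112),(167,188)],235,200,5.5)
for n,a,b in(("board ring",bt,bs),("posts",st,ss)):
    x,f=fit(a,b);print(n,x,np.degrees(x[3]));print(f.round(2).tolist())
for n in P:
    R=cv2.Rodrigues(P[n]['rvec'])[0];print(n,-R.T@P[n]['tvec'])
# shell rim corners top, fixed z=.03
C=np.array([[77,58,0],[77,-58,0],[-77,58,0],[-77,-58,0]])/1e3
rt=up([(38,92),(325,60),(75,475),(368,440)],254,223,7)
s=least_squares(lambda p:(proj("top",pose([p[0],p[1],.03,p[2]],C))-rt).ravel(),[.6,0,0]);print("rim",s.x,s.fun.reshape(-1,2).round(2).tolist())
E
```

```text
board ring [ 0.5741 -0.1764  0.0142  0.2571] 14.731123932634501
[[-0.17, 0.06], [0.19, -0.03], [-0.09, 0.11], [0.01, 0.22], [0.09, -0.16], [0.15, 0.01], [-0.03, 0.13], [0.05, -0.01]]
posts [0.5175 0.1166 0.0329 0.1416] 8.11137119363136
[[0.13, 0.13], [-0.03, -0.2], [-0.09, 0.19], [-0.07, 0.39], [0.06, -0.2], [0.35, -0.02], [0.05, 0.03], [-0.02, 0.15]]
top [0.401  0.0067 1.3781]
side [ 0.4701 -0.8296  0.7504]
rim [0.5174 0.1164 0.1414] [[-0.45, -0.48], [0.31, -0.69], [-0.2, 0.52], [0.34, 0.61]]
```

```bash
cat >> h.py <<'E'
from scipy.spatial.transform import Rotation as Ro
def togo(x,y,z,yaw):
    s=r.get_state();R=Ro.from_quat(s['eef_rot'])
    T=Ro.from_matrix(np.array([[np.cos(yaw),np.sin(yaw),0],[np.sin(yaw),-np.cos(yaw),0],[0,0,-1]]))
    d=R.inv().apply(np.array([x,y,z])-s['tool_pos']);w=(R.inv()*T).as_rotvec()
    print("d",d.round(4),"rot",w.round(4),"t",s['clock'],"F",s['contact_force'].round(2))
E
python3 -c "
from h import *
togo(.574,-.1764,.09,.2571)"
```

```text
d [ 0.4821 -0.266   0.1484] rot [-0.0016  0.0002  0.0838] t 0.1 F [0.34 0.34 0.54]
```

The rows are not in the units I measure in: shifts go in shares of 0.8 m and turns go in shares of 45 degrees. I convert before sending: 0.482 m / 0.8 = 0.6025, -0.266 m / 0.8 = -0.3325, 0.084 rad / 0.7854 = 0.107.

```bash
echo '[{"aperture": 0.7,"trans": [0.3,-0.1663,0],"rot": [0,0,0.107]},{"aperture": 0.7,"trans": [0.6025,-0.3325,0.0625],"rot": [0,0,0.107]},{"aperture": 0.7,"trans": [0.6025,-0.3325,0.125],"rot": [0,0,0.107]},{"aperture": 0.7,"trans": [0.6025,-0.3325,0.125],"rot": [0,0,0.107]},{"aperture": 0.7,"trans": [0.6025,-0.3325,0.15],"rot": [0,0,0.107]},{"aperture": 0.7,"trans": [0.6025,-0.3325,0.15],"rot": [0,0,0.107]},{"aperture": 0.7,"trans": [0.6025,-0.3325,0.15],"rot": [0,0,0.107]},{"aperture": 0.7,"trans": [0.6025,-0.3325,0.15],"rot": [0,0,0.107]},{"aperture": 0.7,"trans": [0.6025,-0.3325,0.15],"rot": [0,0,0.107]},{"aperture": 0.7,"trans": [0.6025,-0.3325,0.15],"rot": [0,0,0.107]}]' > rows.txt && python3 steer.py rows.txt 25; echo '[{"aperture": 0.7}]' > rows.txt && python3 steer.py rows.txt
python3 -c "
from h import *
togo(.574,-.1764,.09,.2571)"
```

```text
clock: 1.1
tool_pos: [0.5333, -0.2228, 0.1348]
eef_rot: [0.992, 0.128, -0.0, -0.0]
contact_force: [1.6, -0.5, 0.5]
opening: 0.697
finger_force: 0.0
clock: 1.2
tool_pos: [0.5374, -0.2149, 0.1338]
eef_rot: [0.991, 0.134, 0.002, -0.003]
contact_force: [-0.1, -0.1, 0.4]
opening: 0.699
finger_force: 0.0
d [ 0.0453 -0.0271  0.0442] rot [-0.0057 -0.0039  0.0127] t 1.2 F [-0.08 -0.07  0.35]
```

Scaled: 0.045 m / 0.8 = 0.0563, 0.044 m / 0.8 = 0.055, 0.01 rad / 0.7854 = 0.0127.

```bash
echo '[{"aperture": 0.7,"trans": [0.0563,-0.0338,0.025],"rot": [0,0,0.0127]},{"aperture": 0.7,"trans": [0.0563,-0.0338,0.055],"rot": [0,0,0.0127]},{"aperture": 0.7,"trans": [0.0563,-0.0338,0.055],"rot": [0,0,0.0127]},{"aperture": 0.7,"trans": [0.0563,-0.0338,0.055],"rot": [0,0,0.0127]}]' > rows.txt && python3 steer.py rows.txt
python3 - <<'E'
from h import *
togo(.574,-.1764,.06,.2571)
import cv2
def c(i,x,y,w,h,k):return cv2.resize(i[y:y+h,x:x+w],None,fx=k,fy=k,interpolation=cv2.INTER_CUBIC)
t=viewer.snapshot("top")[:,:,::-1];s=viewer.snapshot("side")[:,:,::-1]
A=np.vstack([c(t,330,200,110,80,5),c(s,264,268,110,40+40,5)])[:,:550]
A=cv2.resize(A,None,fx=.75,fy=.75);cv2.imwrite("pics/hov.png",A)
p=r.get_state()['tool_pos'];print(proj("top",p),proj("side",p))
E
```

```text
clock: 1.6
tool_pos: [0.5676, -0.1881, 0.0914]
eef_rot: [0.992, 0.123, -0.001, 0.0]
contact_force: [0.3, -1.4, 0.3]
opening: 0.7
finger_force: 0.0
d [ 0.0091 -0.0098  0.0314] rot [ 0.0001  0.0027 -0.0114] t 1.6 F [ 0.32 -1.37  0.26]
[[397.31610528 242.0506618 ]] [[323.14087761 294.23702268]]
```

View pics/hov.png

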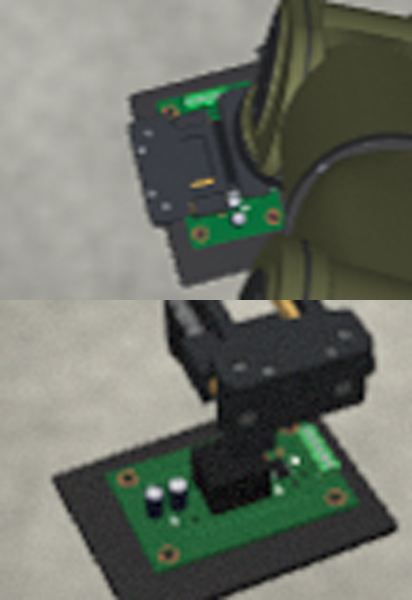

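The arm occludes the top view (body around 180,165 in the crop). In the side view the fingers hang just behind the transformer, and the arm is still settling. I'll descend with corrections.

```bash
echo '[{"aperture": 0.7},{"aperture": 0.7}]' > rows.txt && python3 steer.py rows.txt
python3 -c "
from h import *
togo(.574,-.1764,.06,.2571)"
```

```text
clock: 1.9
tool_pos: [0.5691, -0.188, 0.0926]
eef_rot: [0.992, 0.122, 0.001, 0.0]
contact_force: [-0.2, -0.4, 0.6]
opening: 0.701
finger_force: 0.0
d [ 0.0076 -0.0101  0.0326] rot [ 0.0011 -0.001  -0.0118] t 1.9 F [-0.15 -0.42  0.62]
```

Scaled: 0.0325 m / 0.8 = 0.0406, 0.015 m / 0.8 = 0.0188, -0.012 rad / 0.7854 = -0.0153.

```bash
echo '[{"aperture": 0.7,"trans": [0.0095,-0.0125,0.0188],"rot": [0,0,-0.0153]},{"aperture": 0.7,"trans": [0.0095,-0.0125,0.0406],"rot": [0,0,-0.0153]},{"aperture": 0.7,"trans": [0.0095,-0.0125,0.0406],"rot": [0,0,-0.0153]},{"aperture": 0.7,"trans": [0.0095,-0.0125,0.0406],"rot": [0,0,-0.0153]}]' > rows.txt && python3 steer.py rows.txt
python3 -c "
from h import *
togo(.574,-.1764,.015,.2571)
cv2.imwrite('pics/a.png',cv2.resize(viewer.snapshot('side')[250:370,250:410,::-1],None,fx=5,fy=5,interpolation=2))"
```

```text
clock: 2.3
tool_pos: [0.5737, -0.1748, 0.0585]
eef_rot: [0.992, 0.129, -0.001, -0.0]
contact_force: [-0.3, 0.7, 0.0]
opening: 0.701
finger_force: 0.0
d [-0.0001  0.0017  0.0435] rot [-0.0006  0.001   0.0024] t 2.3 F [-0.25  0.68  0.  ]
```

View pics/a.png

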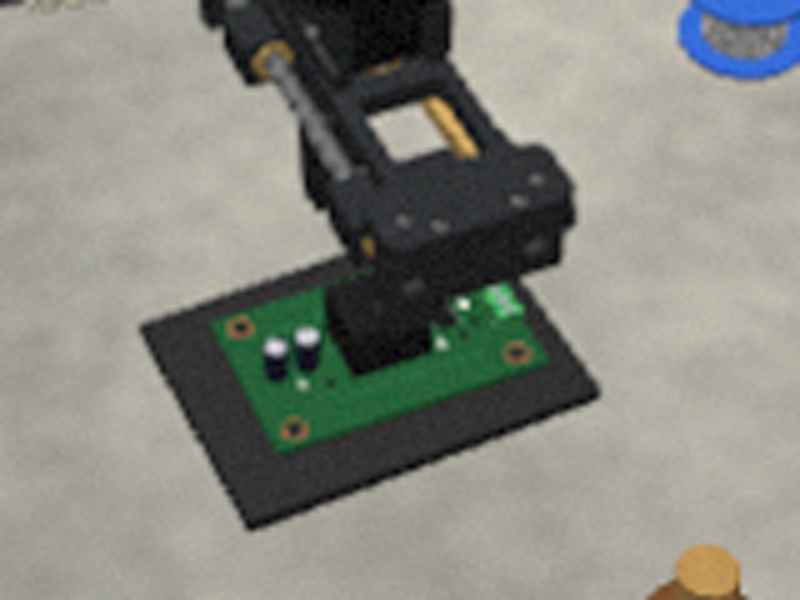

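The near finger (around 415,290) hangs above the near side of the transformer, and the board is clear. Descending.

Scaled: 0.042 m / 0.8 = 0.0525, 0.035 m / 0.8 = 0.0438.

```bash
echo '[{"aperture": 0.7,"trans": [0,0.0019,0.025]},{"aperture": 0.7,"trans": [0,0.0019,0.0438]},{"aperture": 0.7,"trans": [0,0.0019,0.0525]},{"aperture": 0.7,"trans": [0,0.0019,0.0525]},{"aperture": 0.7,"trans": [0,0.0019,0.0525]}]' > rows.txt && python3 steer.py rows.txt
echo '[{"aperture": 0.3},{"aperture": 0.2},{"aperture": 0.2},{"aperture": 0.2},{"aperture": 0.2}]' > rows.txt && python3 steer.py rows.txt 30
python3 -c "
from h import *
togo(.574,-.1764,.015,.2571)"
```

```text
clock: 2.85
tool_pos: [0.5746, -0.1768, 0.0173]
eef_rot: [0.992, 0.129, 0.0, 0.0]
contact_force: [0.3, -0.1, 0.7]
opening: 0.701
finger_force: 0.0
clock: 3.35
tool_pos: [0.5744, -0.1765, 0.0173]
eef_rot: [0.992, 0.129, 0.0, -0.0]
contact_force: [-1.3, 0.5, 2.1]
opening: 0.335
finger_force: 30.0
d [-0.0003 -0.0002  0.0023] rot [-0.0002 -0.0001  0.0019] t 3.35 F [-1.3   0.54  2.13]
```

Scaled: -0.08 m / 0.8 = -0.1, -0.06 m / 0.8 = -0.075.

```bash
echo '[{"aperture": 0.2,"trans": [0,0,-0.0125]},{"aperture": 0.2,"trans": [0,0,-0.0375]},{"aperture": 0.2,"trans": [0,0,-0.075]},{"aperture": 0.2,"trans": [0,0,-0.1]},{"aperture": 0.2,"trans": [0,0,-0.1]},{"aperture": 0.2,"trans": [0,0,-0.1]}]' > rows.txt && python3 steer.py rows.txt
python3 -c "
from h import *
togo(.5178,.1165,.095,.1416)"
```

```text
clock: 3.95
tool_pos: [0.5742, -0.1769, 0.0971]
eef_rot: [0.992, 0.129, 0.0, 0.0]
contact_force: [0.2, -0.4, -2.7]
opening: 0.336
finger_force: 30.0
d [ 0.0206 -0.298   0.0021] rot [ 2.000e-04 -1.000e-04  1.172e-01] t 3.95 F [ 0.19 -0.4  -2.65]
```

Scaled: -0.298 m / 0.8 = -0.3725, -0.285 m / 0.8 = -0.3563, 0.117 rad / 0.7854 = 0.149.

```bash
echo '[{"aperture": 0.2,"trans": [0.0013,-0.025,0.0025],"rot": [0,0,0.0382]},{"aperture": 0.2,"trans": [0.005,-0.075,0.0025],"rot": [0,0,0.0764]},{"aperture": 0.2,"trans": [0.0088,-0.125,0.0025],"rot": [0,0,0.1146]},{"aperture": 0.2,"trans": [0.0125,-0.175,0.0025],"rot": [0,0,0.149]},{"aperture": 0.2,"trans": [0.015,-0.225,0.0025],"rot": [0,0,0.149]},{"aperture": 0.2,"trans": [0.0188,-0.275,0.0025],"rot": [0,0,0.149]},{"aperture": 0.2,"trans": [0.0225,-0.325,0.0025],"rot": [0,0,0.149]},{"aperture": 0.2,"trans": [0.025,-0.3563,0.0025],"rot": [0,0,0.149]},{"aperture": 0.2,"trans": [0.0258,-0.3725,0.0025],"rot": [0,0,0.149]},{"aperture": 0.2,"trans": [0.0258,-0.3725,0.0025],"rot": [0,0,0.149]}]' > rows.txt && python3 steer.py rows.txt
echo '[{"aperture": 0.2},{"aperture": 0.2},{"aperture": 0.2}]' > rows.txt && python3 steer.py rows.txt
python3 -c "
from h import *
togo(.5178,.1165,.055,.1416)"
```

```text
clock: 4.95
tool_pos: [0.517, 0.1183, 0.0941]
eef_rot: [0.997, 0.073, -0.001, -0.0]
contact_force: [-0.4, 0.4, -1.7]
opening: 0.341
finger_force: 30.0
clock: 5.25
tool_pos: [0.5184, 0.1144, 0.0951]
eef_rot: [0.998, 0.069, 0.0, 0.001]
contact_force: [-0.5, -0.5, -2.3]
opening: 0.339
finger_force: 30.0
d [-0.0003 -0.0022  0.0401] rot [ 0.0012 -0.     -0.0029] t 5.25 F [-0.53 -0.47 -2.27]
```

Scaled: 0.038 m / 0.8 = 0.0475, 0.02 m / 0.8 = 0.025, -0.003 rad / 0.7854 = -0.0038.

```bash
echo '[{"aperture": 0.2,"trans": [0,-0.0025,0.025],"rot": [0,0,-0.0038]},{"aperture": 0.2,"trans": [0,-0.0025,0.0475],"rot": [0,0,-0.0038]},{"aperture": 0.2,"trans": [0,-0.0025,0.0475],"rot": [0,0,-0.0038]},{"aperture": 0.2,"trans": [0,-0.0025,0.0475],"rot": [0,0,-0.0038]},{"aperture": 0.2,"trans": [0,-0.0025,0.0475],"rot": [0,0,-0.0038]}]' > rows.txt && python3 steer.py rows.txt
python3 - <<'E'
from h import *
togo(.5178,.1165,.055,.1416)
def c(i,x,y,w,h,k):return cv2.resize(i[y:y+h,x:x+w],None,fx=k,fy=k,interpolation=cv2.INTER_CUBIC)
t=viewer.snapshot("top")[:,:,::-1];s=viewer.snapshot("side")[:,:,::-1]
cv2.imwrite("pics/t2.png",t);cv2.imwrite("pics/s2.png",s)
A=np.hstack([c(t,252,217,60,92,6),c(s,232,195,73,92,6)])
cv2.imwrite("pics/h2.png",A);print(A.shape)
E
```

```text
clock: 5.75
tool_pos: [0.5184, 0.1181, 0.0579]
eef_rot: [0.997, 0.072, 0.001, 0.0]
contact_force: [-0.5, -0.6, -2.4]
opening: 0.337
finger_force: 30.0
d [-0.0008  0.0015  0.0029] rot [ 0.0002 -0.0013  0.0023] t 5.75 F [-0.46 -0.61 -2.37]
(552, 798, 3)
```

View pics/h2.png

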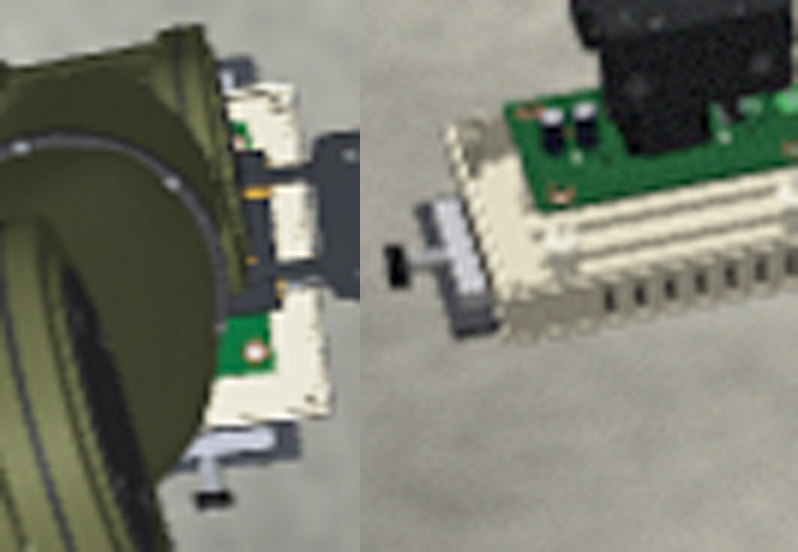

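Top crop: hole 4 at (257,352) already shows a white post in it. Side crop: hole 4 at (562,194), hole 3 at (530,113), hole 2 at (790,148).

Run:
```python
from h import *
np.set_printoptions(precision=4,suppress=True)
t4=up([(257,352)],252,217,6); s=up([(790,148),(530,113),(562,194)],232,195,6,360)
def f(p):
    X=pose(p,H); return np.r_[(proj("top",X[3])-t4).ravel(),(proj("side",X[1:])-s).ravel()]
S=least_squares(f,(.52,.116,.05,.14),x_scale=[.01,.01,.01,.1]);print(S.x,S.fun.reshape(-1,2).round(2).tolist())
S=least_squares(lambda p:f([*p,.142]),(.52,.116,.05),x_scale=.01);print(S.x,S.fun.reshape(-1,2).round(2).tolist())
togo(0,0,0,.1416)
```

```text
[0.518  0.1162 0.0536 0.163 ] [[-0.14, 0.12], [1.07, -0.05], [-0.5, -0.08], [-0.45, 0.19]]
[0.5183 0.1153 0.0541] [[-0.14, 0.27], [1.12, 0.3], [-0.21, -0.31], [-0.65, 0.05]]
d [-0.5301  0.0425  0.0571] rot [ 0.     -0.0016  0.0029] t 5.85 F [ 0.54  0.16 -2.67]
```

Run:
```python
from h import *
np.set_printoptions(precision=4,suppress=True)
t4=up([(257,352)],252,217,6); s=up([(530,113),(562,194)],232,195,6,360)
st=up([(116,153),(259,139),(142,391),(285,373)],254,223,7)
ss=up([(349,75),(381,148),(140,112),(167,188)],235,200,5.5)
bt=up([(499,139),(632,108),(556,367),(692,334)],361,210,7,399)
ls=lambda f,x:least_squares(f,x,x_scale=.01)
# board yaw from grasp: top-only fit of board on pad at z=.011, then yaw - turn
b=ls(lambda p:(proj("top",pose([p[0],p[1],.011,p[2]],H))-bt).ravel(),[.57,-.17,.25]).x
print("board top-only",b)
for z in(.022,.028,.034):
    p=ls(lambda p:(proj("top",pose([p[0],p[1],z,p[2]],H))-st).ravel(),[.5,.1,.1]).x
    print("posts top-only z",z,p)
    X=pose([p[0],p[1],z,p[2]],H)[3];h=ls(lambda q:(proj("top",[q[0],q[1],.0516])-t4).ravel(),[.5,.1]).x
    print("  hole4-post4",h-X[:2])
S=r.get_state();R=Ro.from_quat(S['eef_rot']).as_matrix();print("tool yaw",np.arctan2(R[1,0],R[0,0]),S['tool_pos'])
# side-only comparision with biased z
def f(p):
    X=pose(p,H);return np.r_[(proj("top",X[3])-t4).ravel(),(proj("side",X[2:])-s).ravel()]
g=ls(f,(.52,.116,.05,.14));print("board now",g.x,g.fun.round(2))
```

```text
board top-only [ 0.5747 -0.1769  0.2598]
posts top-only z 0.022 [0.5188 0.1174 0.1442]
  hole4-post4 [ 0.0003 -0.0022]
posts top-only z 0.028 [0.5183 0.1169 0.1443]
  hole4-post4 [ 0.0008 -0.0017]
posts top-only z 0.034 [0.5178 0.1164 0.1443]
  hole4-post4 [ 0.0013 -0.0013]
tool yaw 0.14446463270363374 [0.5184 0.1184 0.0579]
board now [0.519  0.1156 0.0538 0.1565] [-0.01 -0.16 -0.03 -0.14 -0.11  0.16]
```

Run:
```python
from h import *
np.set_printoptions(precision=4,suppress=True)
t4=up([(257,352)],252,217,6)[0]; sn=up([(530,113),(562,194)],232,195,6,360)
bt=up([(499,139),(632,108),(556,367),(692,334)],361,210,7,399)
bs=up([(369,372),(436,476),(132,447),(191,559)],274,288,5.5,0,297)
def ray(n,px,z): return least_squares(lambda q:(proj(n,[*q,z])-px).ravel(),[.5,.1],x_scale=.01).x
def loc(xy,t,yaw):
    c,s=np.cos(yaw),np.sin(yaw);d=xy-np.array(t);return np.array([c*d[0]+s*d[1],-s*d[0]+c*d[1]])
pad=((.5744,-.1765),.2552);now=((.5184,.1184),.1445)
print("top h4 pad",loc(ray("top",bt[3],.011),*pad),"now",loc(ray("top",t4,.0516),*now))
for i,k in((2,0),(3,1)):print("side h",i+1,"pad",loc(ray("side",bs[i],.011),*pad),"now",loc(ray("side",sn[k],.0516),*now))
# refined centroid of hole 4: copper ring pixels in top
t=cv2.imread("pics/t2.png").astype(int);s=cv2.imread("pics/s2.png").astype(int)
print(t4);print(t[272:281,290:300,::-1].tolist()[2:7])
```

```text
top h4 pad [-0.0465 -0.0286] now [-0.0468 -0.0313]
side h 3 pad [-0.0462  0.0312] now [-0.0468  0.0271]
side h 4 pad [-0.0464 -0.0254] now [-0.0457 -0.028 ]
[294.4167 275.25  ]
[[[14, 118, 64], [11, 117, 64], [57, 113, 61], [148, 134, 111], [183, 150, 136], [157, 134, 109], [85, 110, 64], [192, 199, 171], [240, 235, 223], [236, 232, 219]], [[18, 118, 65], [10, 116, 64], [83, 106, 58], [198, 192, 188], [231, 231, 234], [219, 194, 187], [149, 136, 106], [139, 172, 136], [226, 227, 205], [237, 233, 220]], [[18, 117, 65], [15, 117, 65], [82, 111, 62], [188, 166, 142], [223, 209, 198], [189, 167, 158], [111, 108, 67], [93, 139, 101], [213, 216, 189], [238, 234, 221]], [[15, 117, 66], [15, 116, 65], [7, 115, 62], [77, 111, 61], [104, 107, 60], [69, 108, 57], [0, 109, 53], [99, 151, 109], [215, 220, 192], [238, 234, 221]], [[8, 115, 61], [5, 112, 60], [19, 115, 62], [41, 122, 72], [49, 123, 76], [48, 123, 74], [63, 125, 79], [116, 157, 120], [215, 219, 192], [238, 234, 220]]]
```

Both cameras agree that the board sits about 3 mm to −y of the tool, so it needs about +1.5 mm in world y. I'll shift it, then lower it by feel.

Scaled: 0.008 m / 0.8 = 0.01, -0.0015 m / 0.8 = -0.0019.

```bash
echo '[{"aperture": 0.2,"trans": [-0.0005,-0.0019,0.005]},{"aperture": 0.2,"trans": [-0.0005,-0.0019,0.01]},{"aperture": 0.2,"trans": [-0.0005,-0.0019,0.01]},{"aperture": 0.2,"trans": [-0.0005,-0.0019,0.01]}]' > rows.txt && python3 steer.py rows.txt | grep -v -e eef -e open
for i in 1 ; do echo '[{"aperture": 0.2,"trans": [0,0,0.0025]},{"aperture": 0.2,"trans": [0,0,0.0025]}]' > rows.txt && python3 steer.py rows.txt | grep -e pos -e cont; done
echo '[{"aperture": 0.2,"trans": [0,0,0.0025]},{"aperture": 0.2,"trans": [0,0,0.0025]}]' > rows.txt && python3 steer.py rows.txt | grep -e pos -e cont
```

```text
clock: 6.25
tool_pos: [0.5169, 0.1199, 0.0489]
contact_force: [0.1, -0.6, -2.2]
finger_force: 30.0
tool_pos: [0.5171, 0.1199, 0.0469]
contact_force: [-0.2, -0.2, -2.9]
tool_pos: [0.517, 0.1199, 0.0449]
contact_force: [0.6, -0.7, -2.1]
```

Scaled: 0.0015 m / 0.8 = 0.0019, 0.0008 m / 0.8 = 0.001.

```bash
echo '[{"aperture": 0.2,"trans": [0.001,0,0.0019]},{"aperture": 0.2,"trans": [0.001,0,0.0019]}]' > rows.txt && python3 steer.py rows.txt | grep -e pos -e cont
echo '[{"aperture": 0.2,"trans": [0,0,0.0019]},{"aperture": 0.2,"trans": [0,0,0.0019]}]' > rows.txt && python3 steer.py rows.txt | grep -e pos -e cont
echo '[{"aperture": 0.2,"trans": [0,0,0.0019]},{"aperture": 0.2,"trans": [0,0,0.0019]}]' > rows.txt && python3 steer.py rows.txt | grep -e pos -e cont
```

```text
tool_pos: [0.5181, 0.1197, 0.0435]
contact_force: [-0.1, -0.5, -1.8]
tool_pos: [0.5183, 0.1197, 0.0426]
contact_force: [-1.1, -1.9, 4.3]
tool_pos: [0.5187, 0.1198, 0.0418]
contact_force: [-1.4, -1.2, 10.2]
```

Scaled: -0.0012 m / 0.8 = -0.0015.

```bash
echo '[{"aperture": 0.2,"trans": [0,0,-0.0015]},{"aperture": 0.2,"trans": [0,0,-0.0015]}]' > rows.txt && python3 steer.py rows.txt | grep -e pos -e cont
python3 - <<'E'
from h import *
def c(i,x,y,w,h,k):return cv2.resize(i[y:y+h,x:x+w],None,fx=k,fy=k,interpolation=cv2.INTER_CUBIC)
t=viewer.snapshot("top")[:,:,::-1];s=viewer.snapshot("side")[:,:,::-1]
A=np.vstack([c(s,242,200,80,44,10)[:,:800],np.hstack([c(t,284,262,27,16,10),c(t,284,230,27,16,10)][:2]+[np.zeros((160,260,3),np.uint8)])])
cv2.imwrite("pics/h3.png",A);print(A.shape)
E
```

```text
tool_pos: [0.5187, 0.1198, 0.0427]
contact_force: [-0.0, -0.8, 9.0]
(600, 800, 3)
```

View pics/h3.png

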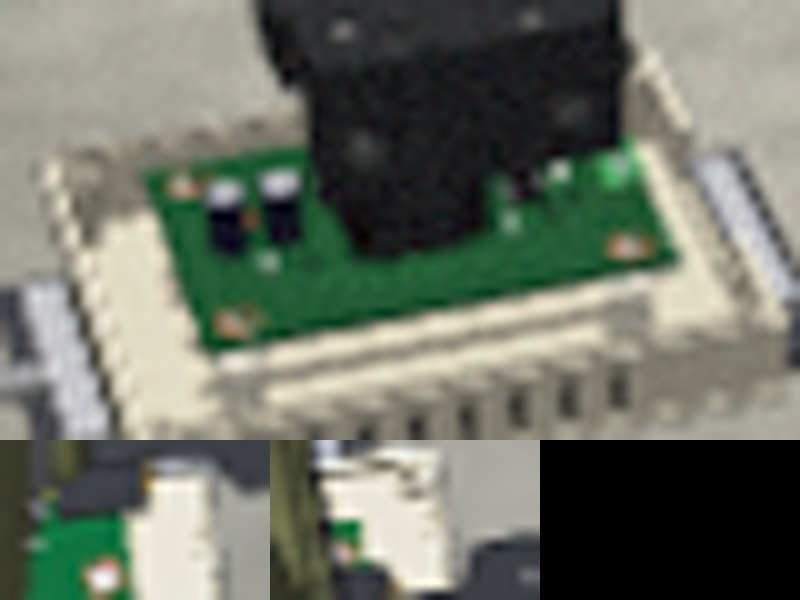

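White tips show in holes 3 (185,185), 4 (235,320) and 2 (628,243), so the board is over the heads and resting on the barbs. Releasing.

Scaled: -0.045 m / 0.8 = -0.0563, -0.02 m / 0.8 = -0.025.

```bash
echo '[{"aperture": 0.6},{"aperture": 0.6},{"aperture": 0.6}]' > rows.txt && python3 steer.py rows.txt | grep -v -e eef
echo '[{"aperture": 0.6,"trans": [0,0,-0.025]},{"aperture": 0.6,"trans": [0,0,-0.0563]},{"aperture": 0.0,"trans": [0,0,-0.0563]},{"aperture": 0.0,"trans": [0,0,-0.0563]},{"aperture": 0.0,"trans": [0,0,-0.0563]},{"aperture": 0.0,"trans": [0,0,-0.0563]}]' > rows.txt && python3 steer.py rows.txt | grep -v -e eef
python3 - <<'E'
from h import *
def c(i,x,y,w,h,k):return cv2.resize(i[y:y+h,x:x+w],None,fx=k,fy=k,interpolation=cv2.INTER_CUBIC)
t=viewer.snapshot("top")[:,:,::-1];s=viewer.snapshot("side")[:,:,::-1]
cv2.imwrite("pics/t4.png",t);cv2.imwrite("pics/s4.png",s)
A=np.hstack([c(s,242,195,80,60,7),c(t,273,218,34,60,7)])
cv2.imwrite("pics/h4.png",A);print(A.shape)
E
```

```text
clock: 7.85
tool_pos: [0.5178, 0.1203, 0.0416]
contact_force: [-0.1, -0.3, 0.6]
opening: 0.584
finger_force: 0.0
clock: 8.45
tool_pos: [0.5173, 0.12, 0.0859]
contact_force: [-0.1, -0.5, -0.1]
opening: 0.262
finger_force: 0.0
(420, 798, 3)
```

View pics/h4.png

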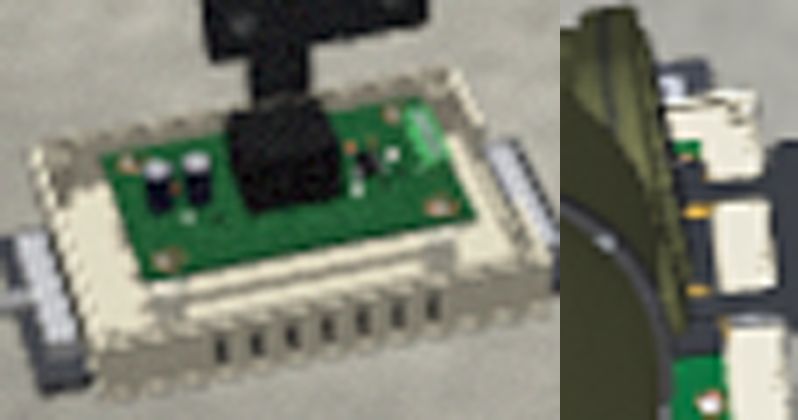

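The board sits level on the barbs, with all heads in their holes: side crop (130,160), (168,260), (440,205), (392,112). Now to work out the press points.

```bash
cat >> h.py <<'E'
def post(sx,sy,z,x=33,y=35):
    p=pose([.5185,.1168,0,.1445],np.array([[sx*x,sy*y,0]])/1e3)[0];togo(p[0],p[1],z,.1445)
E
echo '[{"aperture": 0},{"aperture": 0}]' > rows.txt && python3 steer.py rows.txt 30 |grep -e open -e pos; python3 -c "
from h import *
post(1,-1,.075)"
```

```text
tool_pos: [0.5178, 0.12, 0.0865]
opening: 0.004
d [0.0332 0.0383 0.0115] rot [0.0001 0.0004 0.0003] t 8.75 F [ 0.12  0.65 -0.28]
```

Scaled: 0.043 m / 0.8 = 0.0538, 0.04 m / 0.8 = 0.05.

```bash
echo '[{"aperture": 0,"trans": [0.025,0.025,0]},{"aperture": 0,"trans": [0.0413,0.0475,0]},{"aperture": 0,"trans": [0.0413,0.0475,0.025]},{"aperture": 0,"trans": [0.0413,0.0475,0.05]},{"aperture": 0,"trans": [0.0413,0.0475,0.0538]},{"aperture": 0,"trans": [0.0413,0.0475,0.0538]}]' > rows.txt && python3 steer.py rows.txt |grep -e cont -e pos; python3 -c "
from h import *
post(1,-1,.04)"
```

```text
tool_pos: [0.5556, 0.0872, 0.0434]
contact_force: [-1.2, -0.2, -0.5]
d [0.0006 0.0004 0.0034] rot [0.0001 0.0014 0.0005] t 9.35 F [-1.17 -0.24 -0.45]
```

Scaled: 0.005 m / 0.8 = 0.0063, 0.003 m / 0.8 = 0.0038.

```bash
s(){ grep -e cont -e pos | tr '\n' ' '; echo; }
echo '[{"aperture": 0,"trans": [0,0,0.0038]},{"aperture": 0,"trans": [0,0,0.0063]},{"aperture": 0,"trans": [0,0,0.0063]}]' > rows.txt && python3 steer.py rows.txt|s
echo '[{"aperture": 0,"trans": [0,0,0.0013]},{"aperture": 0,"trans": [0,0,0.0013]}]' > rows.txt && python3 steer.py rows.txt|s
echo '[{"aperture": 0,"trans": [0,0,0.0013]},{"aperture": 0,"trans": [0,0,0.0013]}]' > rows.txt && python3 steer.py rows.txt|s
echo '[{"aperture": 0,"trans": [0,0,0.0013]},{"aperture": 0,"trans": [0,0,0.0013]}]' > rows.txt && python3 steer.py rows.txt|s
```

```text
tool_pos: [0.5562, 0.0874, 0.0391] contact_force: [0.2, 0.7, 1.0] 
tool_pos: [0.5561, 0.0872, 0.038] contact_force: [0.5, 0.2, -0.8] 
tool_pos: [0.5563, 0.0872, 0.037] contact_force: [-0.0, -0.3, 2.4] 
tool_pos: [0.5563, 0.0872, 0.0361] contact_force: [-0.5, -0.3, 5.8]
```

Scaled: 0.0007 m / 0.8 = 0.0009.

```bash
s(){ grep -e cont -e pos | tr '\n' ' '; echo; }
echo '[{"aperture": 0,"trans": [0,0,0.0009]},{"aperture": 0,"trans": [0,0,0.0009]}]' > rows.txt && python3 steer.py rows.txt|s
echo '[{"aperture": 0,"trans": [0,0,0.0009]},{"aperture": 0,"trans": [0,0,0.0009]}]' > rows.txt && python3 steer.py rows.txt|s
```

```text
tool_pos: [0.5559, 0.0872, 0.0348] contact_force: [0.4, 0.6, -0.6] 
tool_pos: [0.5559, 0.0873, 0.0342] contact_force: [-0.2, -0.6, 1.0]
```

Scaled: 0.001 m / 0.8 = 0.0013.

```bash
s(){ grep -e cont -e pos | tr '\n' ' '; echo; }
echo '[{"aperture": 0,"trans": [0,0,0.0013]},{"aperture": 0,"trans": [0,0,0.0013]}]' > rows.txt && python3 steer.py rows.txt|s
echo '[{"aperture": 0,"trans": [0,0,0.0013]},{"aperture": 0,"trans": [0,0,0.0013]}]' > rows.txt && python3 steer.py rows.txt|s
echo '[{"aperture": 0,"trans": [0,0,0.0009]},{"aperture": 0,"trans": [0,0,0.0009]}]' > rows.txt && python3 steer.py rows.txt|s
```

```text
tool_pos: [0.556, 0.0872, 0.0333] contact_force: [-0.3, 0.3, 2.0] 
tool_pos: [0.5561, 0.0871, 0.0327] contact_force: [-1.6, 0.3, 4.8] 
tool_pos: [0.5561, 0.0871, 0.0324] contact_force: [-2.4, -1.3, 8.9]
```

```bash
s(){ grep -e cont -e pos | tr '\n' ' '; echo; }
echo '[{"aperture": 0,"trans": [0,0,0.0008]},{"aperture": 0,"trans": [0,0,0.0008]}]' > rows.txt && python3 steer.py rows.txt|s
echo '[{"aperture": 0,"trans": [0,0,-0.025]},{"aperture": 0,"trans": [0,0,-0.025]},{"aperture": 0,"trans": [0,0,-0.025]}]' > rows.txt && python3 steer.py rows.txt|s
python3 -c "
from h import *
post(1,1,.041)"
```

```text
tool_pos: [0.5561, 0.0871, 0.0322] contact_force: [-3.1, -0.1, 12.4] 
tool_pos: [0.5562, 0.0873, 0.051] contact_force: [0.3, 0.7, 0.7] 
d [-0.0001 -0.0696  0.01  ] rot [ 0.     -0.0006  0.0004] t 11.75 F [0.3  0.73 0.7 ]
```

Scaled: -0.0696 m / 0.8 = -0.087, -0.04 m / 0.8 = -0.05.

```bash
s(){ grep -e cont -e pos | tr '\n' ' '; echo; }
echo '[{"aperture": 0,"trans": [0,-0.05,-0.005]},{"aperture": 0,"trans": [0,-0.087,-0.005]},{"aperture": 0,"trans": [0,-0.087,0]},{"aperture": 0,"trans": [0,-0.087,0.01]},{"aperture": 0,"trans": [0,-0.087,0.0125]},{"aperture": 0,"trans": [0,-0.087,0.0125]}]' > rows.txt && python3 steer.py rows.txt|s
echo '[{"aperture": 0,"trans": [0,0,0.0013]},{"aperture": 0,"trans": [0,0,0.0013]}]' > rows.txt && python3 steer.py rows.txt|s
echo '[{"aperture": 0,"trans": [0,0,0.0013]},{"aperture": 0,"trans": [0,0,0.0013]}]' > rows.txt && python3 steer.py rows.txt|s
echo '[{"aperture": 0,"trans": [0,0,0.0013]},{"aperture": 0,"trans": [0,0,0.0013]}]' > rows.txt && python3 steer.py rows.txt|s
```

```text
tool_pos: [0.5457, 0.1541, 0.0401] contact_force: [-0.3, -0.1, 0.4] 
tool_pos: [0.5462, 0.1553, 0.04] contact_force: [0.1, 0.5, -0.5] 
tool_pos: [0.5461, 0.156, 0.0392] contact_force: [-0.2, 0.1, 0.2] 
tool_pos: [0.5462, 0.1561, 0.0382] contact_force: [0.4, 0.0, 1.5]
```

Scaled: 0.001 m / 0.8 = 0.0013.

```bash
s(){ grep -e cont -e pos | tr '\n' ' '; echo; }
echo '[{"aperture": 0,"trans": [0,0,0.0013]},{"aperture": 0,"trans": [0,0,0.0013]}]' > rows.txt && python3 steer.py rows.txt|s
echo '[{"aperture": 0,"trans": [0,0,0.001]},{"aperture": 0,"trans": [0,0,0.001]}]' > rows.txt && python3 steer.py rows.txt|s
echo '[{"aperture": 0,"trans": [0,0,0.0009]},{"aperture": 0,"trans": [0,0,0.0009]}]' > rows.txt && python3 steer.py rows.txt|s
```

```text
tool_pos: [0.546, 0.1561, 0.037] contact_force: [0.7, 0.2, -0.2] 
tool_pos: [0.5459, 0.156, 0.0361] contact_force: [-0.1, 0.4, 0.8] 
tool_pos: [0.5459, 0.1561, 0.0354] contact_force: [-0.4, -0.3, -0.7]
```

The rows are not in the units I measure in: shifts go in shares of 0.8 m and turns go in shares of 45 degrees. I convert before sending: 0.0008 m / 0.8 = 0.001.

```bash
s(){ grep -e cont -e pos | tr '\n' ' '; echo; }
echo '[{"aperture": 0,"trans": [0,0,0.001]},{"aperture": 0,"trans": [0,0,0.001]}]' > rows.txt && python3 steer.py rows.txt|s
echo '[{"aperture": 0,"trans": [0,0,0.001]},{"aperture": 0,"trans": [0,0,0.001]}]' > rows.txt && python3 steer.py rows.txt|s
echo '[{"aperture": 0,"trans": [0,0,0.0009]},{"aperture": 0,"trans": [0,0,0.0009]}]' > rows.txt && python3 steer.py rows.txt|s
```

```text
tool_pos: [0.546, 0.1561, 0.0347] contact_force: [-0.1, 0.7, 0.9] 
tool_pos: [0.5461, 0.1561, 0.034] contact_force: [0.7, 0.4, 1.2] 
tool_pos: [0.5461, 0.1561, 0.0334] contact_force: [-0.7, 0.1, 2.7]
```

Scaled: 0.0008 m / 0.8 = 0.001.

```bash
s(){ grep -e cont -e pos | tr '\n' ' '; echo; }
echo '[{"aperture": 0,"trans": [0,0,0.001]},{"aperture": 0,"trans": [0,0,0.001]}]' > rows.txt && python3 steer.py rows.txt|s
echo '[{"aperture": 0,"trans": [0,0,0.0009]},{"aperture": 0,"trans": [0,0,0.0009]}]' > rows.txt && python3 steer.py rows.txt|s
echo '[{"aperture": 0,"trans": [0,0,0.0008]},{"aperture": 0,"trans": [0,0,0.0008]}]' > rows.txt && python3 steer.py rows.txt|s
```

```text
tool_pos: [0.5462, 0.1561, 0.0327] contact_force: [-0.6, 0.4, 4.2] 
tool_pos: [0.5461, 0.1562, 0.0325] contact_force: [-0.6, 0.1, 8.5] 
tool_pos: [0.5462, 0.1562, 0.0323] contact_force: [-2.3, -0.8, 12.3]
```

Scaled: -0.066 m / 0.8 = -0.0825, -0.03 m / 0.8 = -0.0375.

```bash
s(){ grep -e cont -e pos | tr '\n' ' '; echo; }
echo '[{"aperture": 0,"trans": [0,0,-0.025]},{"aperture": 0,"trans": [-0.0375,0,-0.025]},{"aperture": 0,"trans": [-0.0825,0,-0.025]},{"aperture": 0,"trans": [-0.0825,0,-0.025]},{"aperture": 0,"trans": [-0.0825,0,-0.025]}]' > rows.txt && python3 steer.py rows.txt|s
python3 -c "
from h import *
post(-1,1,.041)"
```

```text
tool_pos: [0.4803, 0.1465, 0.0511] contact_force: [0.7, -0.7, -0.1] 
d [ 0.0005 -0.0001  0.0101] rot [0.0002 0.0005 0.0006] t 15.25 F [ 0.74 -0.69 -0.14]
```

Scaled: 0.011 m / 0.8 = 0.0138, 0.008 m / 0.8 = 0.01.

```bash
s(){ grep -e cont -e pos | tr '\n' ' '; echo; }
echo '[{"aperture": 0,"trans": [0,0,0.01]},{"aperture": 0,"trans": [0,0,0.0138]},{"aperture": 0,"trans": [0,0,0.0138]}]' > rows.txt && python3 steer.py rows.txt|s
echo '[{"aperture": 0,"trans": [0,0,0.0013]},{"aperture": 0,"trans": [0,0,0.0013]}]' > rows.txt && python3 steer.py rows.txt|s
echo '[{"aperture": 0,"trans": [0,0,0.0013]},{"aperture": 0,"trans": [0,0,0.0013]}]' > rows.txt && python3 steer.py rows.txt|s
echo '[{"aperture": 0,"trans": [0,0,0.0013]},{"aperture": 0,"trans": [0,0,0.0013]}]' > rows.txt && python3 steer.py rows.txt|s
```

```text
tool_pos: [0.4812, 0.1465, 0.0393] contact_force: [0.6, 0.5, -0.2] 
tool_pos: [0.4809, 0.1465, 0.039] contact_force: [0.1, 0.9, -0.5] 
tool_pos: [0.4807, 0.1465, 0.0382] contact_force: [-0.1, 0.1, -0.1] 
tool_pos: [0.4807, 0.1466, 0.0372] contact_force: [0.5, -0.2, -0.9]
```

Scaled: 0.0008 m / 0.8 = 0.001.

```bash
s(){ grep -e cont -e pos | tr '\n' ' '; echo; }
echo '[{"aperture": 0,"trans": [0,0,0.001]},{"aperture": 0,"trans": [0,0,0.001]}]' > rows.txt && python3 steer.py rows.txt|s
echo '[{"aperture": 0,"trans": [0,0,0.001]},{"aperture": 0,"trans": [0,0,0.001]}]' > rows.txt && python3 steer.py rows.txt|s
echo '[{"aperture": 0,"trans": [0,0,0.0009]},{"aperture": 0,"trans": [0,0,0.0009]}]' > rows.txt && python3 steer.py rows.txt|s
```

```text
tool_pos: [0.4807, 0.1466, 0.0365] contact_force: [-0.8, -0.3, 3.1] 
tool_pos: [0.4807, 0.1467, 0.0358] contact_force: [0.3, 0.7, 4.8] 
tool_pos: [0.4807, 0.1466, 0.0349] contact_force: [0.3, 0.7, 2.3]
```

Scaled: 0.0008 m / 0.8 = 0.001.

```bash
s(){ grep -e cont -e pos | tr '\n' ' '; echo; }
echo '[{"aperture": 0,"trans": [0,0,0.001]},{"aperture": 0,"trans": [0,0,0.001]}]' > rows.txt && python3 steer.py rows.txt|s
echo '[{"aperture": 0,"trans": [0,0,0.001]},{"aperture": 0,"trans": [0,0,0.001]}]' > rows.txt && python3 steer.py rows.txt|s
echo '[{"aperture": 0,"trans": [0,0,0.001]},{"aperture": 0,"trans": [0,0,0.001]}]' > rows.txt && python3 steer.py rows.txt|s
echo '[{"aperture": 0,"trans": [0,0,0.0008]},{"aperture": 0,"trans": [0,0,0.0008]}]' > rows.txt && python3 steer.py rows.txt|s
```

```text
tool_pos: [0.4807, 0.1466, 0.0341] contact_force: [-1.0, 0.5, 3.8] 
tool_pos: [0.4807, 0.1464, 0.033] contact_force: [0.1, 0.6, -0.0] 
tool_pos: [0.4807, 0.1465, 0.0324] contact_force: [-0.2, 0.4, 0.4] 
tool_pos: [0.4807, 0.1465, 0.0319] contact_force: [0.5, 0.2, 0.7]
```

Scaled: 0.0008 m / 0.8 = 0.001.

```bash
s(){ grep -e cont -e pos | tr '\n' ' '; echo; }
echo '[{"aperture": 0,"trans": [0,0,0.001]},{"aperture": 0,"trans": [0,0,0.001]}]' > rows.txt && python3 steer.py rows.txt|s
echo '[{"aperture": 0,"trans": [0,0,0.0009]},{"aperture": 0,"trans": [0,0,0.0009]}]' > rows.txt && python3 steer.py rows.txt|s
echo '[{"aperture": 0,"trans": [0,0,0.0008]},{"aperture": 0,"trans": [0,0,0.0008]}]' > rows.txt && python3 steer.py rows.txt|s
```

```text
tool_pos: [0.4807, 0.1465, 0.0313] contact_force: [0.1, -0.4, 5.3] 
tool_pos: [0.4807, 0.1465, 0.0311] contact_force: [-0.7, 0.2, 10.3] 
tool_pos: [0.4808, 0.1465, 0.031] contact_force: [-2.3, -0.9, 15.3]
```

```bash
s(){ grep -e cont -e pos | tr '\n' ' '; echo; }
echo '[{"aperture": 0,"trans": [0,0,-0.025]},{"aperture": 0,"trans": [0,0,-0.0475]},{"aperture": 0,"trans": [0,0.0438,-0.0475]},{"aperture": 0,"trans": [0,0.0875,-0.0475]},{"aperture": 0,"trans": [0,0.0875,-0.0475]},{"aperture": 0,"trans": [0,0.0875,-0.025]},{"aperture": 0,"trans": [0,0.0875,-0.01]},{"aperture": 0,"trans": [0,0.0875,-0.01]}]' > rows.txt && python3 steer.py rows.txt|s
python3 -c "
from h import *
post(-1,-1,.038)"
```

```text
tool_pos: [0.4906, 0.0779, 0.0364] contact_force: [0.1, -1.0, 0.1] 
d [ 0.0002  0.0005 -0.0016] rot [-0.0002  0.001   0.0011] t 18.95 F [ 0.05 -1.01  0.11]
```

Scaled: 0.0008 m / 0.8 = 0.001.

```bash
s(){ grep -e cont -e pos | tr '\n' ' '; echo; }
echo '[{"aperture": 0,"trans": [0,0,0.001]},{"aperture": 0,"trans": [0,0,0.001]}]' > rows.txt && python3 steer.py rows.txt|s
echo '[{"aperture": 0,"trans": [0,0,0.001]},{"aperture": 0,"trans": [0,0,0.001]}]' > rows.txt && python3 steer.py rows.txt|s
echo '[{"aperture": 0,"trans": [0,0,0.001]},{"aperture": 0,"trans": [0,0,0.001]}]' > rows.txt && python3 steer.py rows.txt|s
echo '[{"aperture": 0,"trans": [0,0,0.0008]},{"aperture": 0,"trans": [0,0,0.0008]}]' > rows.txt && python3 steer.py rows.txt|s
```

```text
tool_pos: [0.4906, 0.0777, 0.0371] contact_force: [0.2, 0.0, -0.5] 
tool_pos: [0.4908, 0.0774, 0.0364] contact_force: [0.2, 0.1, 0.5] 
tool_pos: [0.491, 0.0773, 0.0355] contact_force: [0.1, 1.0, -0.1] 
tool_pos: [0.4911, 0.0773, 0.0348] contact_force: [0.7, -0.6, 0.9]
```

Scaled: 0.0008 m / 0.8 = 0.001.

```bash
s(){ grep -e cont -e pos | tr '\n' ' '; echo; }
echo '[{"aperture": 0,"trans": [0,0,0.001]},{"aperture": 0,"trans": [0,0,0.001]}]' > rows.txt && python3 steer.py rows.txt|s
echo '[{"aperture": 0,"trans": [0,0,0.001]},{"aperture": 0,"trans": [0,0,0.001]}]' > rows.txt && python3 steer.py rows.txt|s
echo '[{"aperture": 0,"trans": [0,0,0.001]},{"aperture": 0,"trans": [0,0,0.001]}]' > rows.txt && python3 steer.py rows.txt|s
```

```text
tool_pos: [0.4913, 0.0774, 0.034] contact_force: [2.0, -0.2, 0.9] 
tool_pos: [0.4914, 0.0774, 0.0332] contact_force: [1.2, -0.2, 0.3] 
tool_pos: [0.4914, 0.0774, 0.0325] contact_force: [2.5, 0.5, 2.7]
```

Scaled: 0.0008 m / 0.8 = 0.001.

```bash
s(){ grep -e cont -e pos | tr '\n' ' '; echo; }
echo '[{"aperture": 0,"trans": [0,0,0.001]},{"aperture": 0,"trans": [0,0,0.001]}]' > rows.txt && python3 steer.py rows.txt|s
echo '[{"aperture": 0,"trans": [0,0,0.0009]},{"aperture": 0,"trans": [0,0,0.0009]}]' > rows.txt && python3 steer.py rows.txt|s
echo '[{"aperture": 0,"trans": [0,0,0.0009]},{"aperture": 0,"trans": [0,0,0.0009]}]' > rows.txt && python3 steer.py rows.txt|s
```

```text
tool_pos: [0.4914, 0.0774, 0.0317] contact_force: [2.2, 1.0, 4.3] 
tool_pos: [0.4914, 0.0773, 0.0311] contact_force: [3.5, 0.2, 4.5] 
tool_pos: [0.4914, 0.0773, 0.031] contact_force: [2.7, 0.1, 10.5]
```

Scaled: 0.066 m / 0.8 = 0.0825, 0.03 m / 0.8 = 0.0375.

```bash
s(){ grep -e cont -e pos | tr '\n' ' '; echo; }
echo '[{"aperture": 0,"trans": [0,0,-0.0188]},{"aperture": 0,"trans": [0.0375,0,-0.0188]},{"aperture": 0,"trans": [0.0825,0,-0.0188]},{"aperture": 0,"trans": [0.0825,0,-0.0125]},{"aperture": 0,"trans": [0.0825,0,-0.0038]},{"aperture": 0,"trans": [0.0825,0,-0.0013]}]' > rows.txt && python3 steer.py rows.txt|s
echo '[{"aperture": 0},{"aperture": 0}]' > rows.txt && python3 steer.py rows.txt|s
python3 -c "
from h import *
post(1,-1,.031)"
```

```text
tool_pos: [0.5542, 0.0864, 0.0308] contact_force: [-2.4, -0.8, 20.7] 
tool_pos: [0.5541, 0.0864, 0.0311] contact_force: [0.4, 0.3, 6.6] 
d [ 0.0021 -0.0002  0.0001] rot [0.0002 0.0028 0.0003] t 21.75 F [0.43 0.32 6.62]
```

Scaled: -0.07 m / 0.8 = -0.0875, -0.035 m / 0.8 = -0.0438.

```bash
s(){ grep -e cont -e pos | tr '\n' ' '; echo; }
echo '[{"aperture": 0,"trans": [0,0,-0.025]},{"aperture": 0,"trans": [0,-0.0438,-0.0313]},{"aperture": 0,"trans": [0,-0.0875,-0.0313]},{"aperture": 0,"trans": [0,-0.0875,-0.0188]},{"aperture": 0,"trans": [0,-0.0875,-0.005]},{"aperture": 0,"trans": [0,-0.0875,-0.005]},{"aperture": 0,"trans": [0,-0.0875,-0.005]}]' > rows.txt && python3 steer.py rows.txt|s
echo '[{"aperture": 0,"trans": [0,0,0.0019]},{"aperture": 0,"trans": [0,0,0.0019]}]' > rows.txt && python3 steer.py rows.txt|s
echo '[{"aperture": 0,"trans": [0,0,0.0013]},{"aperture": 0,"trans": [0,0,0.0013]}]' > rows.txt && python3 steer.py rows.txt|s
echo '[{"aperture": 0,"trans": [0,0,0.001]},{"aperture": 0,"trans": [0,0,0.001]}]' > rows.txt && python3 steer.py rows.txt|s
```

```text
tool_pos: [0.5451, 0.1539, 0.0344] contact_force: [-1.1, -0.3, 0.0] 
tool_pos: [0.5461, 0.1551, 0.0337] contact_force: [0.3, -0.6, -0.3] 
tool_pos: [0.5462, 0.1557, 0.0328] contact_force: [-0.3, -0.2, 0.8] 
tool_pos: [0.5463, 0.1558, 0.0321] contact_force: [0.4, -0.4, 2.5]
```

Scaled: 0.0007 m / 0.8 = 0.0009.

```bash
s(){ grep -e cont -e pos | tr '\n' ' '; echo; }
echo '[{"aperture": 0,"trans": [0,0,0.0009]},{"aperture": 0,"trans": [0,0,0.0009]}]' > rows.txt && python3 steer.py rows.txt|s
echo '[{"aperture": 0,"trans": [0,0,0.0008]},{"aperture": 0,"trans": [0,0,0.0008]}]' > rows.txt && python3 steer.py rows.txt|s
echo '[{"aperture": 0,"trans": [0,0,0.0008]},{"aperture": 0,"trans": [0,0,0.0008]}]' > rows.txt && python3 steer.py rows.txt|s
```

```text
tool_pos: [0.5463, 0.1559, 0.0314] contact_force: [0.3, -1.2, 3.2] 
tool_pos: [0.5462, 0.1559, 0.0312] contact_force: [0.2, -1.5, 8.1] 
tool_pos: [0.5463, 0.1558, 0.0311] contact_force: [-0.8, -1.3, 11.3]
```

Scaled: 0.25 m / 0.8 = 0.3125, 0.2 m / 0.8 = 0.25.

```bash
echo '[{"aperture": 0,"trans": [0,0,-0.0375]},{"aperture": 0,"trans": [0,0,-0.0875]},{"aperture": 0,"trans": [0,0,-0.15]},{"aperture": 0,"trans": [0,0.0625,-0.1875]},{"aperture": 0,"trans": [0,0.125,-0.2125]},{"aperture": 0,"trans": [0,0.1875,-0.2125]},{"aperture": 0,"trans": [0,0.25,-0.2125]},{"aperture": 0,"trans": [0,0.3125,-0.2125]},{"aperture": 0,"trans": [0,0.3125,-0.2125]},{"aperture": 0,"trans": [0,0.3125,-0.2125]}]' > rows.txt && python3 steer.py rows.txt
python3 - <<'E'
from h import *
def c(i,x,y,w,h,k):return cv2.resize(i[y:y+h,x:x+w],None,fx=k,fy=k,interpolation=cv2.INTER_CUBIC)
t=viewer.snapshot("top")[:,:,::-1];s=viewer.snapshot("side")[:,:,::-1]
A=np.hstack([c(s,242,195,80,84,6),c(t,256,221,53,84,6)])
cv2.imwrite("pics/h5.png",A);print(A.shape)
E
```

```text
clock: 24.65
tool_pos: [0.5817, -0.0941, 0.1997]
eef_rot: [0.998, 0.07, -0.0, 0.0]
contact_force: [0.2, 0.4, 0.6]
opening: 0.001
finger_force: 0.0
(504, 798, 3)
```

View pics/h5.png

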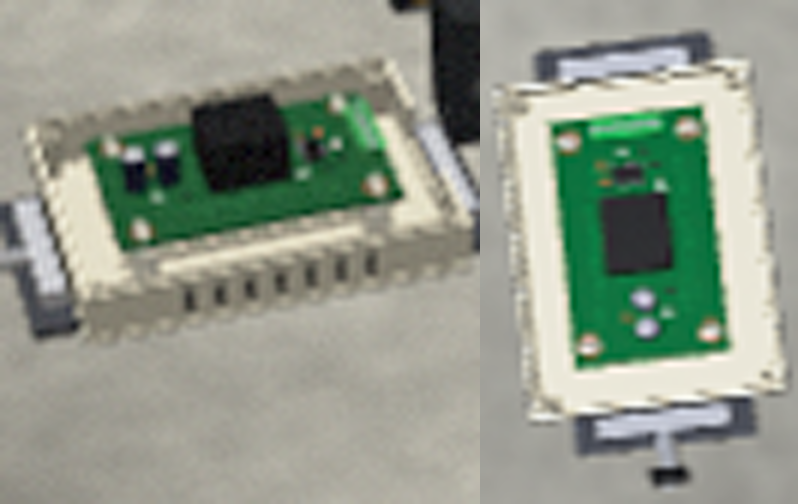

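Heads stand up through all four holes: top crop (569,142), (688,127), (589,346), (710,330). The board lies level, with the terminals towards the notch.

```bash
python3 -c "
from plant import r, viewer, finish_job
print(finish_job())"
```

```text
the job is handed in; nothing more can be done
None
```

The board is in the case with its terminals towards the cable notch, and the job is handed in at about 25 s with the arm clear. It met the same hard stop at all four posts. I felt clicks at posts 2 and 3 only; posts 1 and 4 were already down when I pressed them. The hardest reading was a brief 20.7 N.

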